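# Trip the limit switch twice with the hand crank

## Robot

A 6-joint arm with a two-finger parallel gripper is mounted at the origin on the work surface. World frame = base frame: x ahead of the robot, y to its left, z up, the work surface at z = 0. Lengths are in m, angles in rad, forces in N, time in s.
With the tool pointing down it reaches from about 0.35 to 0.95 m from the base axis. Payload 17.4 kg.
Tool frame: the origin (TCP) lies at the very end of the fingers, on their centre line; the grasp point (between the pads) lies 19 mm behind it (env.hold_point_z is the distance from the TCP to the grasp point, in m); z points along the fingers, y is the line along which they close (so a half turn about z gives the same grasp; the last joint's range is limited). The gripper opens to 93 mm and grips with 3 to 60 N. Pads are 15 mm wide; open, the fingers measure 128 mm over their backs; the gripper's body (75 mm by 188 mm) begins 65 mm behind the grasp point.
Start: joints at [-1.29, 0.116, 1.442, -0, 1.584, -0.038], TCP at [0.212, -0.641, 0.219] pointing down, gripper open.
Joint ranges: [-2.83, 2.83], [-0.83, 2.19], [0.07, 2.5], [-1.14, 4.28], [0.01, 3], [-2.97, 2.97]. Speed limits (rad/s): [1.89, 1.89, 2.22, 3.14, 3.14, 3.14].

## Interface

Orientations are given as a rotation vector (axis times angle).
In Python, from rig import status, optics, sign_off, env gives the robot as it stands.
- The arm moves only by the shell command python3 -m inch 'ROWS' [FORCE]. ROWS is text: rows parted by semicolons, each of 7 numbers parted by spaces: the shift along the world's x, y, z in mm, then the turn, a rotation vector about the world's x, y, z in degrees, then the closure, from -1 (fully open) to 1 (shut). A call has 1 to 10 rows; each row shifts and turns the commanded pose from where the row before left it; what a row does not reach is not made up. A row lasts 1/10 s, in which the tool goes at most 50 mm and 8.59 degrees, less where a joint would pass 70% of its speed; a pose out of reach is approached as far as the arm can. A call is refused whole if a number of a shift passes 50 or a number of a turn 8.59, either way. A call with a gripper value outside its range is refused whole. The fingers move at their own pace and stop on an object; FORCE is the grip in N (left out, the last holds). Time passes only in rows, so rows that do not move let the fingers close. It gives the time, the measured TCP pose, the force, the opening and the grip force at its end, in the units of the state.
- status.read_state(): the state, without advancing time (a new reading comes with each control period).
- optics.grab_frame(name): name is "scene" or "top" or "wrist"; returns a dict with "img" (400x640x3 uint8, red, green, blue), "fx", "fy", "cx", "cy" (pixels), "k1" (the pictures are not rectified: a ray, as slopes to the right and down, at radius r is drawn at 1 + k1 r^2 times it, then the intrinsics apply), "world_from_camera" (4x4, takes a point from camera to world coordinates). Camera axes: x right, y down, z forward; pixel columns grow to the right and rows downward; lengths in m; the calibration is good to about 2 mm. A picture is of the moment at which its call begins. There is no depth.
- sign_off(): hands the job in; it is judged then, once.
The state is a dict: "time_s": time; "qpos": joint angles; "dq": joint speeds; "joint_efforts": joint torques, N m; "tcp_pos": TCP position; "eef_rot": TCP orientation; "wrist_force": force on the tool from outside, world axes, zero at the start; "wrist_torque": the same for the moment, N m; "gripper_width": finger opening in m; "grasp_force": force on a finger pad.
Only numpy, scipy, OpenCV 4.12 (cv2) and the standard library are available. Lean on these libraries where they do the work, as an engineer would, in place of code of your own. Each camera call takes 0.05 s, during which the arm holds its last target. There are 200 camera calls.

## Task

Draw the red stop bolt fully out, then take the crank by its black knob and wind it clockwise (seen from above), steadily and under control, so that the cam trips the limit switch exactly twice, and leave the crank parked with its arm over the white mark, the bolt still drawn. Hold it back as it comes over the heavy point so that it never springs ahead, keep a light hand that does not pull or push the knob along its arm by more than a dozen newtons (the knob may be clamped anywhere in the arm's slot, so feel for its true circle), and leave everything else on the bench where it is.

Things in the scene. Friction and masses are not known exactly. Their poses are not given: they have to be found in the camera images.
- rig: cam and limit-switch rig, screwed to the bench: grey slotted plate 300 x 330 x 12; origin on the bench right under the crank's upright axis. Its x points from the crank to the blue limit switch (70 x 42, top 84 above the bench, starting 76 from the axis), its y points from the crank to the red-handled stop bolt. Level.
- axis (a point): point on the crank's upright axis, 136 above the bench (level with the middle of the hand knob). Top of the hub is at 110
- mark (a point): white tick on the plate, on the rig's -x side, 98 from the axis: the crank arm points over it when parked. 12 above the bench
- slot_end (a point): 136 above the bench over the inner end of the slot in the steel crank arm, 55 from the axis. The hand knob (black upright cylinder, red top, diameter 26, heights 110 to 162, spins freely on its pin) is clamped in this slot, its centre anywhere from 3 to 27 farther out along the arm than this point: its throw is 58 to 82, and only feel or sight tells. Arm 22 wide, top at 107; finger tips may go down to 113
- crank (a joint): crank angle in rad, clockwise from above counts up: 0 with the arm over the white mark, pi/2 with the arm over the stop bolt (rig +y), pi over the limit switch; it goes on counting past 2 pi. Starts between -1.0 and 0.8. Stiff bearing, about 1.5 N at the knob, stays where it is left.
- side (a joint): give of the knob's stiff sprung slider along the arm, m, outwards positive: 0 at rest, 1 mm for each 15 N with which the knob is pulled or pushed along its arm (towards or away from the axis); it must stay within 1 mm, 15 N
- plunger (a joint): travel of the limit switch's roller plunger, m: 0 out, about 0.010 at the lobe's peak, tripped above 0.008. Strong spring: each turn the orange cam lobe under the arm meets the roller at crank angle 3.2 (and 9.5), peaks at 3.9 (10.2) and is clear by 4.6 (10.9). Up to the peak the knob needs 8 to 13 N forward; after it the crank is driven forward as hard and springs ahead unless held back
- bolt (a joint): travel of the stop bolt, m: 0 fully in, where it blocks the crank at about 1.3 rad; 0.034 fully drawn (end stop). Drawn outwards, along the rig's +y, away from the crank; slides stiffly at about 3 N and stays where it is left
- bolt_grip (a point): upper part of the stop bolt's red upright handle: cylinder of diameter 16, from the bolt at 91 up to 130 above the bench, this point at 112; 150 from the crank's axis when in. Finger tips may go down to 94
- breaker: bystander on the rig's plate: white single-pole breaker, 70 x 18 x 61 tall; origin at its underside
- terminal_strip: bystander on the rig's plate: white terminal strip with brass screws, 80 x 20 x 14; origin at its underside
- meter: bystander: blue energy meter with clear cover, 120 x 170 x 92 tall; origin at its underside
- wall_switch: bystander: white wall rocker switch, 86 x 86 x 33; origin at its underside
- screwdriver: bystander: green screwdriver lying flat along its x; origin at its underside
- pliers: bystander: yellow and black pliers lying along their x, about 170 long, 15 tall; origin at their underside
- lamp: bystander: white bulb in a round white holder, 60 across, 115 tall; origin at its underside

How it is judged:
On the way, in this order (a step that is already met when the one before it is completed fails the run):
1. the stop bolt is drawn (value of joint bolt above 0.028 m and value of joint crank below 1.6 rad), for 0.2 s.
2. the cam trips the switch the first time (value of joint plunger above 0.008 m and value of joint crank between 3.2 and 4.6 rad).
3. the switch is free again (value of joint plunger below 0.001 m and value of joint crank above 4.4 rad).
4. the cam trips the switch the second time (value of joint plunger above 0.008 m and value of joint crank between 9.4 and 10.9 rad).
At the end, for the whole second after the job is handed in: The crank is at rest with its arm over the white mark after the second trip (4 pi within 0.17 rad, about 10 degrees), the plunger is out (under 1 mm), and the bolt is still drawn (over 28 of its 34 mm) (value of joint crank between 12.3964 and 12.7364 rad and velocity of joint crank between -0.05 and 0.05 rad/s and value of joint plunger below 0.001 m and value of joint bolt above 0.028 m); the robot touches nothing.
It fails at once if the crank springs ahead or back (over 5 rad/s) (velocity of joint crank above 5 rad/s or velocity of joint crank below -5 rad/s).
It fails at once if the knob is forced along its arm, towards or away from the axis (over 15 N: its sprung slider gives more than 1 mm) (value of joint side above 0.001 m or value of joint side below -0.001 m).
It fails at once if the cam is wound past the second trip into a third (value of joint crank above 15.5 rad).
It fails at once if a bystander is moved by more than 20 mm (distance of any of breaker, terminal_strip, meter, wall_switch, screwdriver, pliers, lamp from where it was at the start of the episode above 0.02 m).
It also fails if it takes over 72 s, if anything falls off the work surface, if the arm or the gripper's body presses on something with over 40 N, if the wrist force passes 120 N, or if a joint passes its speed limit or range.

## Working session

There is one attempt and no reset: what is moved stays moved. The work goes in short steps, Python scripts to look and compute and a shell command to move; the robot and the scene stay as the last step left them, time stands still between calls to the robot, and variables do not carry over. Pictures are saved under pics/ and viewed, at most 10 in all, crops included, and the job is handed in when it is done.

```bash
ls; mkdir -p pics; cat > h.py <<'E'
import numpy as np, cv2
from rig import status, optics, env
def grab(n,f):
    d=optics.grab_frame(n); cv2.imwrite(f,d["img"][:,:,::-1]); np.savez(f[:-4]+'.npz',**d); return d
def ray(d,u,v):
    K=np.array([[d["fx"],0,d["cx"]],[0,d["fy"],d["cy"]],[0,0,1.]])
    p=cv2.undistortPoints(np.array([[[u,v]]],float),K,np.array([float(d["k1"]),0,0,0]))[0,0]
    T=np.array(d["world_from_camera"]); return T[:3,3],T[:3,:3]@np.array([p[0],p[1],1])
def onz(d,u,v,z):
    o,r=ray(d,u,v); return o+r*(z-o[2])/r[2]
E
python3 - <<'E'
from h import *
for n in("top","scene"):
    d=grab(n,f"pics/{n}0.png"); print(n,d["fx"],d["k1"],np.round(d["world_from_camera"],3).tolist())
a=cv2.imread("pics/top0.png");b=cv2.imread("pics/scene0.png")
print(status.read_state())
E
```

```text
pics
top 423.6482081702148 -0.04406170394603506 [[0.028, -0.985, 0.167, 0.319], [-1.0, -0.025, 0.017, -0.004], [-0.012, -0.168, -0.986, 1.191], [0.0, 0.0, 0.0, 1.0]]
scene 377.392409116625 -0.08622431101655248 [[-0.734, 0.571, -0.368, 0.839], [0.679, 0.612, -0.406, 0.411], [-0.007, -0.548, -0.837, 0.924], [0.0, 0.0, 0.0, 1.0]]
{'time_s': 0.1, 'qpos': array([-1.28977939e+00,  1.16453730e-01,  1.44218547e+00, -3.78506243e-05,
        1.58399391e+00, -3.78246542e-02]), 'dq': array([ 0.00020586, -0.0016044 , -0.00130659,  0.00058707,  0.00051291,
       -0.00194056]), 'joint_efforts': array([ 2.44397677e-03, -7.22886229e+01, -6.23865151e+01,  7.82059995e-02,
        2.27493705e-02, -4.89262561e-05]), 'tcp_pos': array([ 0.21150592, -0.64082138,  0.21797647]), 'eef_rot': array([-3.10074032e+00, -4.98552476e-01,  2.57169762e-04]), 'wrist_force': array([ 0.0401602 ,  0.14663032, -0.02615794]), 'wrist_torque': array([-8.50396882e-05, -2.89615511e-02,  2.45498815e-02]), 'grasp_force': 0.0, 'gripper_width': 0.09306505560859266}
```

View pics/top0.png

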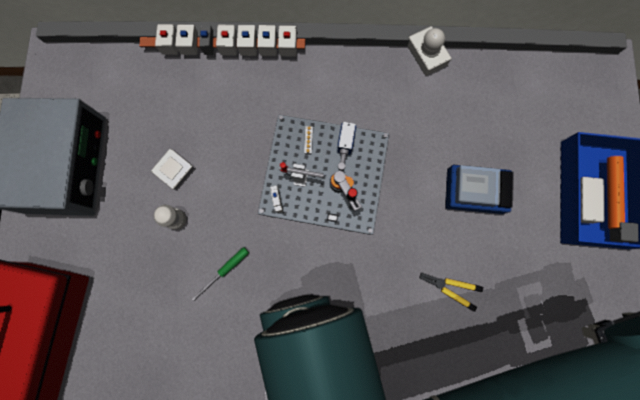

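View pics/scene0.png

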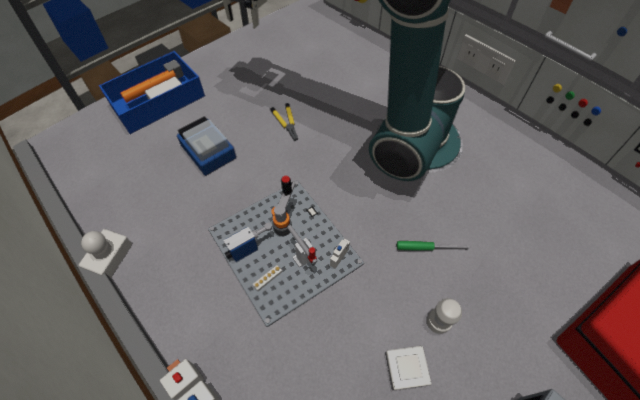

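The top view shows the plate at (260-388, 117-233), the bolt's red handle near (284,166), the knob's red top near (352,192) and the switch at (347,135). The white mark is near (333,217). The scene view has the knob at (286,182) and the bolt at (312,254). I'll zoom in and measure next.

```bash
python3 - <<'E'
from h import *
D={n:dict(np.load(f"pics/{n}0.npz")) for n in("top","scene")}
def ld(n):return D[n]
for n,(x0,y0,x1,y1) in {"top":(255,110,395,240),"scene":(205,165,365,325)}.items():
    im=cv2.imread(f"pics/{n}0.png"); h=cv2.cvtColor(im,cv2.COLOR_BGR2HSV)
    m=((h[...,0]<6)|(h[...,0]>172))&(h[...,1]>150)&(h[...,2]>70)
    m=m.astype(np.uint8); m[:y0]=0;m[y1:]=0;m[:,:x0]=0;m[:,x1:]=0
    k,l,s,c=cv2.connectedComponentsWithStats(m)
    for i in range(1,k):
        if s[i,4]>5: print(n,s[i],c[i].round(1), onz(D[n],*c[i],.162).round(4), onz(D[n],*c[i],.112).round(4))
    w=((h[...,1]<130)&(h[...,2]>60)).astype(np.uint8)
a=cv2.imread("pics/top0.png")[110:240,255:395];b=cv2.imread("pics/scene0.png")[165:325,205:365]
A=cv2.resize(a,None,fx=4,fy=4,interpolation=2);B=cv2.resize(b,(520,520),interpolation=2)
B=cv2.resize(b,(240,240));cv2.imwrite("pics/z.png",np.hstack([A,np.vstack([B,np.zeros((280,240,3),np.uint8)])]))
E
```

```text
top [280 162   7   9  30] [282.5 165.5] [0.572  0.1064 0.162 ] [0.5843 0.1118 0.112 ]
top [348 188   9   9  59] [352.2 192.3] [ 0.5084 -0.0685  0.162 ] [ 0.5176 -0.0716  0.112 ]
scene [282 176   8   7  43] [285.3 179. ] [ 0.5078 -0.0678  0.162 ] [ 0.486  -0.0992  0.112 ]
scene [308 248   8  14  66] [311.4 254. ] [0.6003 0.1314 0.162 ] [0.5846 0.1131 0.112 ]
```

View pics/z.png

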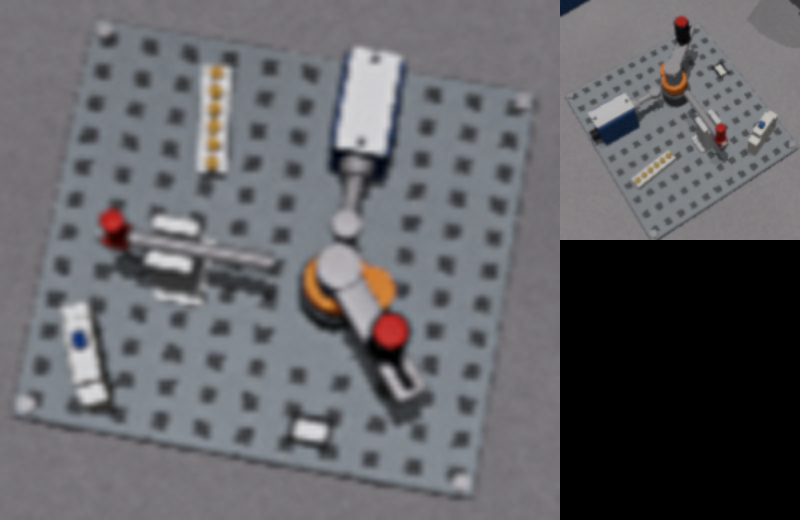

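The zoom shows the hub at crop (338,268), the mark at (311,430), the knob top at (390,330), and corner screws at (103,28), (523,100), (462,483) and (25,403).

```bash
python3 - <<'E'
from h import *
d=dict(np.load("pics/top0.npz"))
P=lambda x,y,z: onz(d,255+(x+.5)/4-.5,110+(y+.5)/4-.5,z)[:2]
ax=P(338,268,.110); mk=P(311,430,.013); c=[P(x,y,.013) for x,y in((103,28),(523,100),(462,483),(25,403))]
kn=np.array([.5082,-.0682]); bo=np.array([.5844,.1125])
print("ax",ax,"mk",mk,"corners",np.round(c,4))
for n,v in(("mark->ax",ax-mk),("corner x",(c[0]-c[3]+c[1]-c[2])/2),("ycorner rot",(c[0]-c[1]+c[3]-c[2])/2@np.array([[0,-1],[1,0]])),("bolt",(bo-ax)@np.array([[0,-1],[1,0]]))):
    print(n,np.linalg.norm(v),np.degrees(np.arctan2(v[1],v[0])))
k=kn-ax;print("throw",np.linalg.norm(k),np.degrees(np.arctan2(k[1],k[0])))
E
```

```text
ax [ 0.55860706 -0.03718193] mk [ 0.4637326  -0.02354582] corners [[ 0.7554  0.135 ]
 [ 0.7079 -0.1715]
 [ 0.4294 -0.1294]
 [ 0.4775  0.1779]]
mark->ax 0.09584939974643664 -8.178990285586623
corner x 0.2814540267695884 -8.683177546576276
ycorner rot 0.3106304905605228 -8.853744031067592
bolt 0.15188797351172556 -9.777094157713888
throw 0.05918608321620132 -148.3938687538769
```

Measured: the axis is at about (0.560, -0.037), the rig's yaw is -8.7 deg, the throw is about 60, and the crank starts near -0.69. I'll go to the bolt first.

```bash
python3 -m inch '20 40 0 0 0 3.5 -1;20 42 0 0 0 3.5 -1;20 42 0 0 0 3.5 -1;21 42 0 0 0 3.5 -1;21 42 0 0 0 3.5 -1;21 42 0 0 0 3.5 -1;21 42 0 0 0 3.5 -1;21 42 0 0 0 3.5 -1;21 42 0 0 0 3.5 -1;21 42 0 0 0 3.5 -1' 15; python3 -m inch '21 42 0 0 0 3.5 -1;21 42 0 0 0 3.5 -1;21 42 0 0 0 3.5 -1;21 42 0 0 0 3.5 -0.4;21 42 0 0 0 3.5 -0.4;21 42 0 0 0 3.5 -0.4;21 42 0 0 0 3.5 -0.4;19 40 0 0 0 3.5 -0.4;0 0 0 0 0 0 -0.4;0 0 0 0 0 0 -0.4'
python3 - <<'E'
from h import *
d=grab("wrist","pics/w1.png");s=status.read_state();print(s)
im=cv2.imread("pics/w1.png");h=cv2.cvtColor(im,cv2.COLOR_BGR2HSV)
m=(((h[...,0]<6)|(h[...,0]>172))&(h[...,1]>150)&(h[...,2]>70)).astype(np.uint8)
k,l,st,c=cv2.connectedComponentsWithStats(m)
for i in range(1,k):
    if st[i,4]>30: print(st[i],c[i].round(1), [onz(d,*c[i],z).round(4).tolist() for z in(.162,.130,.112)])
E
```

```text
time_s: 1.1
tcp_pos: [0.4189, -0.2211, 0.2186]
eef_rot: [2.807, 1.411, 0.0]
wrist_force: [0.9, -0.0, 0.6]
gripper_width: 0.0932
grasp_force: 0.0
time_s: 2.1
tcp_pos: [0.5844, 0.1117, 0.2179]
eef_rot: [-2.382, -2.047, 0.002]
wrist_force: [-0.7, -0.5, -0.5]
gripper_width: 0.0649
grasp_force: 0.0
{'time_s': 2.15, 'qpos': array([ 1.44677725e-01, -5.78587496e-02,  1.61985324e+00, -1.95914964e-04,
        1.58041701e+00,  2.97185009e-01]), 'dq': array([-0.02168323, -0.01732334,  0.00581595, -0.0002453 ,  0.00111506,
       -0.00169721]), 'joint_efforts': array([ 2.11213052e+00, -5.56995463e+01, -6.27257752e+01,  1.69795007e-01,
       -5.67626394e-02,  3.94569754e-03]), 'tcp_pos': array([0.58428658, 0.11083741, 0.21823673]), 'eef_rot': array([-2.38400989e+00, -2.04557750e+00,  1.25123537e-03]), 'wrist_force': array([-0.32272704,  0.22661963, -0.55738059]), 'wrist_torque': array([-0.03837604, -0.05650455,  0.04331381]), 'grasp_force': 0.0, 'gripper_width': 0.06513432696141672}
[310 185  17  28 417] [317.9 198.2] [[0.5841, 0.1227, 0.162], [0.5828, 0.1149, 0.13], [0.582, 0.1105, 0.112]]
```

View pics/w1.png

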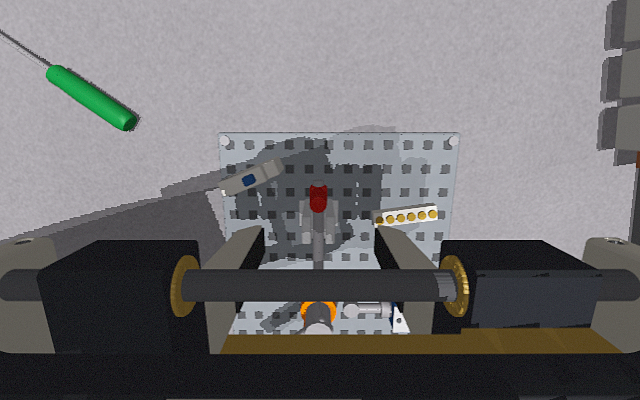

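The wrist view shows the handle at (318,198), centred between the fingers. I'll lower and grip.

```bash
python3 -m inch '0 0 -40 0 0 0 -0.4;-1 1 -40 0 0 0 -0.4;0 0 -30 0 0 0 -0.4;0 0 -9 0 0 0 -0.4;0 0 0 0 0 0 1;0 0 0 0 0 0 1;0 0 0 0 0 0 1;0 0 0 0 0 0 1;0 0 0 0 0 0 1' 25
```

```text
time_s: 3.05
tcp_pos: [0.5839, 0.1121, 0.1005]
eef_rot: [2.384, 2.045, 0.002]
wrist_force: [0.1, -0.6, -0.1]
gripper_width: 0.0297
grasp_force: 0.0
```

```bash
python3 -m inch '0 0 0 0 0 0 1;0 0 0 0 0 0 1;0 0 0 0 0 0 1;0 0 0 0 0 0 1;0.6 4 0 0 0 0 1;0.6 4 0 0 0 0 1;0.6 4 0 0 0 0 1;0.6 4 0 0 0 0 1;0.6 4 0 0 0 0 1'
```

```text
time_s: 3.95
tcp_pos: [0.5863, 0.1319, 0.0998]
eef_rot: [-2.384, -2.046, 0.001]
wrist_force: [-5.1, -2.9, 5.0]
gripper_width: 0.0154
grasp_force: 25.0
```

```bash
python3 -m inch '0.6 4 0 0 0 0 1;0.6 4 0 0 0 0 1;0.6 4 0 0 0 0 1;0.3 2 0 0 0 0 1;0 0.5 0 0 0 0 1;0 0 0 0 0 0 1;0 0 0 0 0 0 1'
```

```text
time_s: 4.65
tcp_pos: [0.5884, 0.1459, 0.0998]
eef_rot: [2.384, 2.045, -0.002]
wrist_force: [-5.6, -5.6, 5.0]
gripper_width: 0.0152
grasp_force: 25.0
```

```bash
python3 -m inch '0 0 0 0 0 0 -0.4;0 0 0 0 0 0 -0.4;0 0 0 0 0 0 -0.4;0 0 0 0 0 0 -0.4;0 0 40 0 0 0 -0.4;0 0 40 0 0 0 -0.4;0 0 20 0 0 0 -0.4;-5 -14 0 0 0 8.5 -0.4;-5 -14 0 0 0 8.5 -0.4;-5 -14 0 0 0 8.5 -0.4' 10;python3 -m inch '-5 -14 0 0 0 8.5 -0.4;-5 -14 0 0 0 8.5 -0.4;-5 -14 0 0 0 8.5 -0.4;-5 -14 0 0 0 8.5 -0.4;-5 -14 0 0 0 8.5 -0.4;-5 -14 0 0 0 8.5 -0.4;-5 -14 0 0 0 8.5 -0.4;-5 -14 0 0 0 8.5 -0.4;-5 -14 0 0 0 8.5 -0.4;-5 -14 0 0 0 8.5 -0.4'; python3 -m inch '-5 -14 0 0 0 8.5 -0.4;-5 -8 0 0 0 8.5 -0.4;-5 -8 0 0 0 0 -0.4;0 0 0 0 0 0 -0.4;0 0 0 0 0 0 -0.4'
python3 - <<'E'
from h import *
s=status.read_state();print(s["qpos"],s["tcp_pos"]);ims=[]
for n in("wrist","top"):
    d=grab(n,f"pics/{n}2.png");im=cv2.imread(f"pics/{n}2.png");h=cv2.cvtColor(im,cv2.COLOR_BGR2HSV);ims.append(im)
    m=(((h[...,0]<6)|(h[...,0]>172))&(h[...,1]>150)&(h[...,2]>70)).astype(np.uint8)
    k,l,st,c=cv2.connectedComponentsWithStats(m)
    for i in range(1,k):
        if st[i,4]>15: print(n,st[i],c[i].round(1), [onz(d,*c[i],z).round(4).tolist() for z in(.162,.112)])
cv2.imwrite("pics/m2.png",np.vstack([cv2.resize(ims[0],(480,300)),cv2.resize(ims[1][110:240,200:408],(480,300))]))
E
```

```text
time_s: 5.65
tcp_pos: [0.5735, 0.1042, 0.1998]
eef_rot: [1.866, 2.527, 0.0]
wrist_force: [-0.1, -0.3, 0.0]
gripper_width: 0.0651
grasp_force: 0.0
time_s: 6.65
tcp_pos: [0.5235, -0.036, 0.1997]
eef_rot: [-0.332, 3.124, -0.0]
wrist_force: [-0.4, 0.6, -0.2]
gripper_width: 0.065
grasp_force: 0.0
time_s: 7.15
tcp_pos: [0.5087, -0.0654, 0.1997]
eef_rot: [-0.774, 3.044, 0.0]
wrist_force: [0.0, 0.1, -0.5]
gripper_width: 0.0652
grasp_force: 0.0
[-1.77670126e-01 -2.37124818e-01  1.80945706e+00  1.33779602e-04
  1.56900782e+00 -2.24654699e+00] [ 0.50871297 -0.06539736  0.19972678]
wrist [299 203  30  29 632] [313.7 217. ] [[0.508, -0.0696, 0.162], [0.5223, -0.0629, 0.112]]
top [160  31   6   4  22] [162.7  32.5] [[0.9324, 0.4457, 0.162], [0.9622, 0.4675, 0.112]]
top [222  31   6   5  24] [224.2  33.3] [[0.9315, 0.2785, 0.162], [0.9613, 0.2922, 0.112]]
top [284  32   6   4  22] [286.5  33.6] [[0.933, 0.1117, 0.162], [0.9628, 0.1173, 0.112]]
top [267 160   7   6  27] [270.  162.6] [[0.5786, 0.1382, 0.162], [0.5912, 0.1451, 0.112]]
top [   0  264   58  136 5240] [ 22.3 325.9] [[0.1588, 0.7236, 0.162], [0.151, 0.759, 0.112]]
top [  0 312   6  20  77] [  1.8 319.2] [[0.172, 0.7785, 0.162], [0.1649, 0.8166, 0.112]]
```

View pics/m2.png

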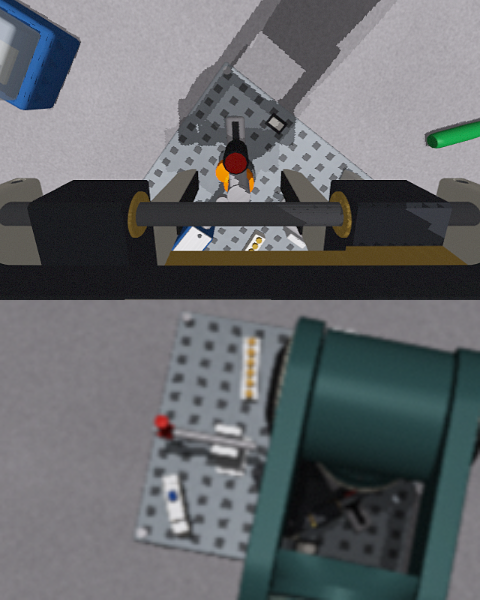

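The bolt is drawn about 33 mm, with its red top now at (270,163) in the top view. The knob is at wrist pixel (314,217), which puts it at (0.508, -0.069). I'll grip it lightly, closing along the tangent.

```bash
python3 -m inch '-0.5 -3.5 0 0 0 2.5 -0.4;0 0 -30 0 0 0 -0.4;0 0 -30 0 0 0 -0.4;0 0 -20 0 0 0 -0.4;0 0 -3 0 0 0 -0.4;0 0 0 0 0 0 1;0 0 0 0 0 0 1;0 0 0 0 0 0 1;0 0 0 0 0 0 1;0 0 0 0 0 0 1' 8; python3 -m inch '0 0 0 0 0 0 1;0 0 0 0 0 0 1'
```

```text
time_s: 8.25
tcp_pos: [0.5083, -0.069, 0.1172]
eef_rot: [-0.846, 3.025, -0.001]
wrist_force: [-0.5, -0.5, -1.2]
gripper_width: 0.0294
grasp_force: 0.0
time_s: 8.45
tcp_pos: [0.5083, -0.069, 0.117]
eef_rot: [-0.846, 3.025, -0.0]
wrist_force: [-0.7, 0.9, 3.1]
gripper_width: 0.0257
grasp_force: 8.0
```

```bash
cat > g.py <<'E'
import sys,json,os
from h import *
# g.py ax ay R dth_deg n [yaw_deg_per_row]: report, log, and suggest rows onto the circle
ax,ay,R,dth,n=map(float,sys.argv[1:6]); yw=float(sys.argv[6]) if len(sys.argv)>6 else dth
s=status.read_state();p=s["tcp_pos"][:2];f=s["wrist_force"][:2];v=p-[ax,ay];a=np.arctan2(v[1],v[0]);u=v/np.hypot(*v)
th=(171.3-np.degrees(a))%360; r=np.array(s["eef_rot"]);x=2*np.degrees(np.arctan2(r[1],r[0]))
open("log.txt","a").write(json.dumps([*p,*f,s["time_s"]])+"\n")
print("t %.2f crank %.1fdeg %.2frad | r %.2f | Fout %.1f Ffwd %.1f |"%(s["time_s"],th,np.radians(th),1e3*np.hypot(*v),f@u,f@[u[1],-u[0]]),"z %.4f x-phi %.0f q6 %.2f"%(s["tcp_pos"][2],(x-np.degrees(a)+90)%180-90,s["qpos"][5]))
q=p.copy();o=[]
for i in range(1,int(n)+1):
    b=a-np.radians(dth*i);t=np.array([ax,ay])+R*np.array([np.cos(b),np.sin(b)]);dd=np.round((t-q)*1e3,1);q=q+dd/1e3
    o.append("%g %g 0 0 0 %g 1"%(dd[0],dd[1],-yw))
print(";".join(o))
E
python3 g.py .560 -.037 .061 5 6
```

```text
t 8.45 crank 319.5deg 5.58rad | r 60.84 | Fout 0.1 Ffwd 1.2 | z 0.1170 x-phi -0 q6 -2.30
-2.7 4.6 0 0 0 -5 1;-2.2 4.8 0 0 0 -5 1;-1.8 5 0 0 0 -5 1;-1.3 5.2 0 0 0 -5 1;-0.8 5.2 0 0 0 -5 1;-0.4 5.3 0 0 0 -5 1
```

```bash
python3 -m inch '-2.7 4.6 0 0 0 -5 1;-2.2 4.8 0 0 0 -5 1;-1.8 5 0 0 0 -5 1;-1.3 5.2 0 0 0 -5 1' >/dev/null; python3 g.py .560 -.037 .061 5 5
```

```text
t 8.85 crank 339.5deg 5.93rad | r 60.71 | Fout -3.1 Ffwd -1.9 | z 0.1170 x-phi -1 q6 -1.91
-1.1 5.2 0 0 0 -5 1;-0.4 5.3 0 0 0 -5 1;0 5.3 0 0 0 -5 1;0.6 5.3 0 0 0 -5 1;0.9 5.2 0 0 0 -5 1
```

```bash
python3 -m inch '-0.9 5.2 0 0 0 -5 1;-0.4 5.3 0 0 0 -5 1;0 5.3 0 0 0 -5 1;0.6 5.3 0 0 0 -5 1;0.9 5.2 0 0 0 -5 1' >/dev/null; python3 g.py .560 -.037 .061 5 8
```

```text
t 9.35 crank 4.4deg 0.08rad | r 60.49 | Fout -6.9 Ffwd -1.9 | z 0.1170 x-phi -1 q6 -1.42
0.9 5.2 0 0 0 -5 1;1.9 5 0 0 0 -5 1;2.3 4.8 0 0 0 -5 1;2.7 4.6 0 0 0 -5 1;3.1 4.3 0 0 0 -5 1;3.5 4.1 0 0 0 -5 1;3.8 3.7 0 0 0 -5 1;4.1 3.4 0 0 0 -5 1
```

```bash
cat > fit.py <<'E'
import json,numpy as np
from scipy.optimize import least_squares
L=np.array([json.loads(l) for l in open("log.txt")])*1e3
a0=np.array([560.3,-37.])
def res(q):
    v=L[:,:2]-q[:2];u=v/np.linalg.norm(v,axis=1)[:,None]
    fo=(L[:,2:4]/1e3*u).sum(1)
    return np.r_[(np.linalg.norm(v,axis=1)+fo/15-q[2])/.15,(q[:2]-a0)/1.5]
s=least_squares(res,[*a0,61]);print(s.x.round(2),(res(s.x)*.15)[:-2].round(2))
E
python3 fit.py
```

```text
[560.31 -38.01  60.59] [ 0.    0.02 -0.02]
```

```bash
python3 g.py .5603 -.038 .0606 5 6
```

```text
t 9.35 crank 5.3deg 0.09rad | r 61.01 | Fout -6.9 Ffwd -1.8 | z 0.1170 x-phi 0 q6 -1.42
1.9 5 0 0 0 -5 1;1.9 4.9 0 0 0 -5 1;2.4 4.7 0 0 0 -5 1;2.8 4.5 0 0 0 -5 1;3.1 4.3 0 0 0 -5 1;3.5 3.9 0 0 0 -5 1
```

```bash
python3 -m inch '1.9 5 0 0 0 -5 1;1.9 4.9 0 0 0 -5 1;2.4 4.7 0 0 0 -5 1;2.8 4.5 0 0 0 -5 1;3.1 4.3 0 0 0 -5 1;3.5 3.9 0 0 0 -5 1' >/dev/null; python3 g.py .5603 -.038 .0606 5 8; python3 fit.py
```

```text
t 9.95 crank 35.0deg 0.61rad | r 60.49 | Fout -6.0 Ffwd -1.6 | z 0.1170 x-phi -0 q6 -0.84
3.7 3.7 0 0 0 -5 1;4.2 3.4 0 0 0 -5 1;4.3 2.9 0 0 0 -5 1;4.7 2.5 0 0 0 -5 1;4.8 2.2 0 0 0 -5 1;5 1.7 0 0 0 -5 1;5.1 1.3 0 0 0 -5 1;5.3 0.8 0 0 0 -5 1
[559.22 -38.24  59.53] [ 0.01 -0.04  0.04  0.04 -0.05]
```

```bash
python3 g.py .5597 -.0381 .0599 5 8
```

```text
t 9.95 crank 35.4deg 0.62rad | r 60.12 | Fout -6.0 Ffwd -1.5 | z 0.1170 x-phi 0 q6 -0.84
4 3.4 0 0 0 -5 1;4.1 3.3 0 0 0 -5 1;4.3 2.8 0 0 0 -5 1;4.6 2.5 0 0 0 -5 1;4.8 2.1 0 0 0 -5 1;5 1.6 0 0 0 -5 1;5.1 1.3 0 0 0 -5 1;5.1 0.7 0 0 0 -5 1
```

```bash
python3 -m inch '4 3.3 0 0 0 -5 1;4.1 3.3 0 0 0 -5 1;4.3 2.8 0 0 0 -5 1;4.6 2.5 0 0 0 -5 1;4.8 2.1 0 0 0 -5 1;5 1.6 0 0 0 -5 1;5.1 1.3 0 0 0 -5 1;5.1 0.7 0 0 0 -5 1' >/dev/null; python3 g.py .5597 -.0381 .0599 5 8; python3 fit.py
```

```text
t 10.75 crank 75.1deg 1.31rad | r 59.88 | Fout -3.4 Ffwd -1.7 | z 0.1170 x-phi -0 q6 -0.11
5.2 0.4 0 0 0 -5 1;5.2 -0.2 0 0 0 -5 1;5.2 -0.5 0 0 0 -5 1;5.2 -1.1 0 0 0 -5 1;5 -1.4 0 0 0 -5 1;4.8 -1.9 0 0 0 -5 1;4.7 -2.3 0 0 0 -5 1;4.5 -2.8 0 0 0 -5 1
[559.51 -38.28  59.78] [-0.02 -0.02  0.07  0.07 -0.07 -0.07  0.03]
```

```bash
python3 -m inch '5.2 0.3 0 0 0 -5 1;5.2 -0.2 0 0 0 -5 1;5.2 -0.6 0 0 0 -5 1;5.2 -1.1 0 0 0 -5 1;5 -1.4 0 0 0 -5 1;4.8 -1.9 0 0 0 -5 1;4.7 -2.3 0 0 0 -5 1;4.5 -2.8 0 0 0 -5 1' >/dev/null; python3 g.py .5596 -.0382 .0598 5 4; python3 fit.py
```

```text
t 11.55 crank 115.0deg 2.01rad | r 60.03 | Fout -0.8 Ffwd -2.8 | z 0.1170 x-phi -0 q6 0.57
4.1 -3.3 0 0 0 -5 1;3.9 -3.4 0 0 0 -5 1;3.6 -3.8 0 0 0 -5 1;3.3 -4.1 0 0 0 -5 1
[559.73 -38.35  59.98] [-0.07 -0.01  0.1   0.1  -0.06 -0.06 -0.07  0.06]
```

Next is the regrasp: I'll open, spin the tool half a turn about the knob in place (tips clear the arm and hub), and close again.

```bash
python3 -m inch '0 0 0 0 0 0 -0.3;0 0 0 0 0 0 -0.3;0 0 0 0 0 0 -0.3;0 0 0 0 0 8.5 -0.3;0 0 0 0 0 8.5 -0.3;0 0 0 0 0 8.5 -0.3;0 0 0 0 0 8.5 -0.3;0 0 0 0 0 8.5 -0.3;0 0 0 0 0 8.5 -0.3;0 0 0 0 0 8.5 -0.3'; python3 -m inch '0 0 0 0 0 8.5 -0.3;0 0 0 0 0 8.5 -0.3;0 0 0 0 0 8.5 -0.3;0 0 0 0 0 8.5 -0.3;0 0 0 0 0 8.5 -0.3;0 0 0 0 0 8.5 -0.3;0 0 0 0 0 8.5 -0.3;0 0 0 0 0 8.5 -0.3;0 0 0 0 0 8.5 -0.3;0 0 0 0 0 8.5 -0.3'; python3 -m inch '0 0 0 0 0 8.5 -0.3;0 0 0 0 0 8.5 -0.3;0 0 0 0 0 0 1;0 0 0 0 0 0 1;0 0 0 0 0 0 1;0 0 0 0 0 0 1;0 0 0 0 0 0 1;0 0 0 0 0 0 1;0 0 0 0 0 0 1;0 0 0 0 0 0 1' 10;  python3 g.py .5597 -.0383 .0599 5 8
```

```text
time_s: 12.55
tcp_pos: [0.5926, 0.012, 0.1166]
eef_rot: [-1.66, -2.667, 0.0]
wrist_force: [0.5, 0.4, 0.6]
gripper_width: 0.0601
grasp_force: 0.0
time_s: 13.55
tcp_pos: [0.5925, 0.0119, 0.1166]
eef_rot: [0.578, -3.088, -0.0]
wrist_force: [0.3, 0.1, -0.3]
gripper_width: 0.0605
grasp_force: 0.0
time_s: 14.55
tcp_pos: [0.5927, 0.0118, 0.1166]
eef_rot: [1.016, -2.973, -0.0]
wrist_force: [-0.6, -0.4, 0.1]
gripper_width: 0.0257
grasp_force: 10.0
t 14.55 crank 114.7deg 2.00rad | r 59.97 | Fout -0.7 Ffwd -0.3 | z 0.1166 x-phi -19 q6 -2.25
4.2 -3.1 0 0 0 -5 1;3.9 -3.4 0 0 0 -5 1;3.7 -3.8 0 0 0 -5 1;3.3 -4.1 0 0 0 -5 1;2.9 -4.3 0 0 0 -5 1;2.5 -4.5 0 0 0 -5 1;2.2 -4.8 0 0 0 -5 1;1.7 -5 0 0 0 -5 1
```

```bash
python3 -m inch '4.2 -3.2 0 0 0 -2.5 1;3.9 -3.4 0 0 0 -2.5 1;3.6 -3.8 0 0 0 -2.5 1;3.3 -4.1 0 0 0 -2.5 1;2.9 -4.3 0 0 0 -2.5 1;2.5 -4.6 0 0 0 -2.5 1;2.1 -4.8 0 0 0 -2.5 1;1.7 -5 0 0 0 -2.5 1' >/dev/null; python3 g.py .5597 -.0383 .0599 5 5; python3 fit.py
```

```text
t 15.35 crank 154.8deg 2.70rad | r 60.06 | Fout 1.4 Ffwd -2.6 | z 0.1167 x-phi 1 q6 -1.96
1.1 -5.1 0 0 0 -5 1;0.8 -5.2 0 0 0 -5 1;0.4 -5.2 0 0 0 -5 1;-0.1 -5.2 0 0 0 -5 1;-0.5 -5.2 0 0 0 -5 1
[559.78 -38.41  60.03] [-0.1  -0.02  0.12  0.12 -0.04 -0.04 -0.07  0.02 -0.06  0.07]
```

```bash
python3 -m inch '1.2 -5.1 0 0 0 -5 1;0.8 -5.2 0 0 0 -5 1;0.4 -5.2 0 0 0 -5 1;-0.1 -5.2 0 0 0 -5 1;-0.5 -5.2 0 0 0 -5 1' 25 >/dev/null; python3 g.py .5598 -.0384 .0600 4 8
```

```text
t 15.85 crank 179.8deg 3.14rad | r 60.05 | Fout 2.6 Ffwd -1.5 | z 0.1167 x-phi 1 q6 -1.56
-0.8 -4.1 0 0 0 -4 1;-1.1 -4.1 0 0 0 -4 1;-1.3 -3.9 0 0 0 -4 1;-1.6 -3.9 0 0 0 -4 1;-1.8 -3.8 0 0 0 -4 1;-2.2 -3.6 0 0 0 -4 1;-2.3 -3.4 0 0 0 -4 1;-2.6 -3.3 0 0 0 -4 1
```

```bash
python3 -m inch '-0.8 -4.1 0 0 0 -4 1;-1 -4.1 0 0 0 -4 1;-1.3 -4 0 0 0 -4 1;-1.6 -3.9 0 0 0 -4 1' >/dev/null; python3 g.py .5598 -.0384 .0600 4 6
```

```text
t 16.25 crank 192.5deg 3.36rad | r 59.78 | Fout 2.9 Ffwd -33.2 | z 0.1169 x-phi -2 q6 -1.31
-1.4 -3.9 0 0 0 -4 1;-2 -3.8 0 0 0 -4 1;-2.1 -3.5 0 0 0 -4 1;-2.4 -3.5 0 0 0 -4 1;-2.7 -3.2 0 0 0 -4 1;-2.8 -3.1 0 0 0 -4 1
```

```bash
python3 -m inch '0 0 0 0 0 0 1'; python3 g.py .5598 -.0384 .0600 4 1;python3 - <<'E'
from h import *
a=grab("wrist","pics/w3.png");b=grab("scene","pics/s3.png")
cv2.imwrite("pics/m3.png",np.vstack([cv2.resize(cv2.imread("pics/w3.png"),(480,300)),cv2.resize(cv2.imread("pics/s3.png")[140:290,190:430],(480,300),interpolation=2)]))
E
```

```text
time_s: 16.35
tcp_pos: [0.6152, -0.0611, 0.1169]
eef_rot: [0.635, 3.075, 0.008]
wrist_force: [7.9, 12.3, -1.4]
gripper_width: 0.0257
grasp_force: 25.0
t 16.35 crank 193.6deg 3.38rad | r 59.88 | Fout 2.7 Ffwd -14.4 | z 0.1169 x-phi -1 q6 -1.31
-1.6 -3.9 0 0 0 -4 1
```

View pics/m3.png

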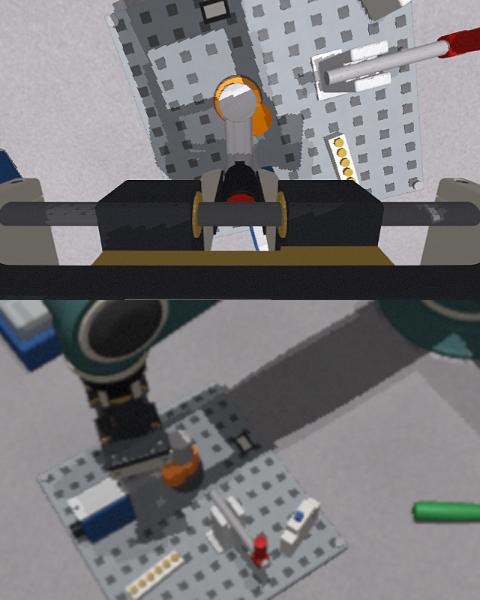

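The switch, plate and bystanders are all in place. The force is the cam meeting the roller, with the arm lagging about 2 deg. I'll let the row generator account for that lag.

```bash
sed -i 's/^q=p.copy();o=\[\]/lead=np.radians(float(sys.argv[7])) if len(sys.argv)>7 else 0\na-=lead;q=np.array([ax,ay])+np.hypot(*v)*np.array([np.cos(a),np.sin(a)]);o=[]/' g.py; python3 g.py .5598 -.0384 .0600 2.5 8 2.5 2.2
```

```text
t 16.45 crank 194.2deg 3.39rad | r 59.94 | Fout 2.8 Ffwd -11.4 | z 0.1169 x-phi -0 q6 -1.31
-1.1 -2.4 0 0 0 -2.5 1;-1.3 -2.3 0 0 0 -2.5 1;-1.3 -2.2 0 0 0 -2.5 1;-1.5 -2.2 0 0 0 -2.5 1;-1.5 -2.1 0 0 0 -2.5 1;-1.7 -2 0 0 0 -2.5 1;-1.7 -2 0 0 0 -2.5 1;-1.8 -1.9 0 0 0 -2.5 1
```

```bash
python3 -m inch '-1.1 -2.4 0 0 0 -2.5 1;-1.2 -2.3 0 0 0 -2.5 1;-1.3 -2.2 0 0 0 -2.5 1;-1.4 -2.2 0 0 0 -2.5 1;-1.5 -2.1 0 0 0 -2.5 1;-1.7 -2 0 0 0 -2.5 1;-1.7 -2 0 0 0 -2.5 1;-1.8 -1.9 0 0 0 -2.5 1' >/dev/null; python3 g.py .5598 -.0384 .0600 2.5 8 2.5 1
```

```text
t 17.25 crank 213.1deg 3.72rad | r 59.78 | Fout 3.1 Ffwd -25.0 | z 0.1170 x-phi -2 q6 -0.99
-1.7 -2 0 0 0 -2.5 1;-1.9 -1.8 0 0 0 -2.5 1;-1.9 -1.8 0 0 0 -2.5 1;-2.1 -1.6 0 0 0 -2.5 1;-2.1 -1.5 0 0 0 -2.5 1;-2.2 -1.5 0 0 0 -2.5 1;-2.2 -1.3 0 0 0 -2.5 1;-2.3 -1.3 0 0 0 -2.5 1
```

```bash
python3 -m inch '-1.9 -1.8 0 0 0 -2.5 1;-1.9 -1.8 0 0 0 -2.5 1;-2 -1.6 0 0 0 -2.5 1;-2.1 -1.6 0 0 0 -2.5 1;-2.1 -1.5 0 0 0 -2.5 1;-2.2 -1.4 0 0 0 -2.5 1' >/dev/null; python3 g.py .5598 -.0384 .0600 2.5 8 2.5 -1
```

```text
t 17.85 crank 229.5deg 4.00rad | r 60.05 | Fout 2.6 Ffwd -12.9 | z 0.1169 x-phi -0 q6 -0.75
-2.3 -1.3 0 0 0 -2.5 1;-2.2 -1.3 0 0 0 -2.5 1;-2.4 -1.2 0 0 0 -2.5 1;-2.4 -1 0 0 0 -2.5 1;-2.4 -1 0 0 0 -2.5 1;-2.5 -0.9 0 0 0 -2.5 1;-2.5 -0.7 0 0 0 -2.5 1;-2.5 -0.6 0 0 0 -2.5 1
```

```bash
python3 -m inch '-2.3 -1.3 0 0 0 -2.5 1;-2.3 -1.2 0 0 0 -2.5 1;-2.4 -1.1 0 0 0 -2.5 1;-2.4 -1 0 0 0 -2.5 1;-2.5 -0.9 0 0 0 -2.5 1;-2.5 -0.8 0 0 0 -2.5 1;-2.5 -0.7 0 0 0 -2.5 1' >/dev/null; python3 g.py .5598 -.0384 .0600 3 8 3 0
```

```text
t 18.55 crank 248.3deg 4.33rad | r 60.38 | Fout -0.4 Ffwd -2.9 | z 0.1168 x-phi 1 q6 -0.46
-3.2 -0.3 0 0 0 -3 1;-3.1 -0.4 0 0 0 -3 1;-3.1 -0.3 0 0 0 -3 1;-3.1 -0.2 0 0 0 -3 1;-3.2 0.1 0 0 0 -3 1;-3.1 0.2 0 0 0 -3 1;-3.1 0.3 0 0 0 -3 1;-3.1 0.5 0 0 0 -3 1
```

```bash
python3 -m inch '-3.1 -0.6 0 0 0 -3 1;-3.1 -0.5 0 0 0 -3 1;-3.1 -0.3 0 0 0 -3 1;-3.1 -0.1 0 0 0 -3 1;-3.1 0.1 0 0 0 -3 1;-3.1 0.2 0 0 0 -3 1;-3.1 0.4 0 0 0 -3 1;-3.1 0.5 0 0 0 -3 1' >/dev/null; python3 g.py .5598 -.0384 .0600 4.5 10 4.5 0
```

```text
t 19.35 crank 272.0deg 4.75rad | r 60.30 | Fout 1.3 Ffwd -1.3 | z 0.1168 x-phi 1 q6 -0.05
-4.5 1.4 0 0 0 -4.5 1;-4.5 1.4 0 0 0 -4.5 1;-4.4 1.7 0 0 0 -4.5 1;-4.2 2.1 0 0 0 -4.5 1;-4.1 2.4 0 0 0 -4.5 1;-3.8 2.8 0 0 0 -4.5 1;-3.6 3 0 0 0 -4.5 1;-3.4 3.3 0 0 0 -4.5 1;-3.1 3.6 0 0 0 -4.5 1;-2.8 3.7 0 0 0 -4.5 1
```

```bash
python3 -m inch '-4.6 1.1 0 0 0 -4.5 1;-4.5 1.4 0 0 0 -4.5 1;-4.4 1.7 0 0 0 -4.5 1;-4.2 2.1 0 0 0 -4.5 1;-4.1 2.4 0 0 0 -4.5 1;-3.8 2.8 0 0 0 -4.5 1;-3.6 3 0 0 0 -4.5 1;-3.4 3.3 0 0 0 -4.5 1;-3.1 3.6 0 0 0 -4.5 1;-2.8 3.8 0 0 0 -4.5 1' 10 >/dev/null; python3 g.py .5598 -.0384 .0600 5 10 5 0; python3 fit.py
```

```text
t 20.35 crank 317.0deg 5.53rad | r 60.22 | Fout -1.3 Ffwd -2.4 | z 0.1167 x-phi 1 q6 0.77
-2.6 4.6 0 0 0 -5 1;-2.3 4.6 0 0 0 -5 1;-2 4.9 0 0 0 -5 1;-1.5 5 0 0 0 -5 1;-1 5.1 0 0 0 -5 1;-0.7 5.2 0 0 0 -5 1;-0.1 5.3 0 0 0 -5 1;0.3 5.2 0 0 0 -5 1;0.7 5.2 0 0 0 -5 1;1.2 5.1 0 0 0 -5 1
[559.79 -38.52  60.09] [-0.21 -0.09  0.09  0.09 -0.01 -0.01 -0.01  0.05 -0.03  0.04  0.12 -0.14
 -0.07 -0.   -0.17  0.04  0.16  0.18 -0.03]
```

```bash
python3 -m inch '-2.7 4.5 0 0 0 -5 1;-2.3 4.7 0 0 0 -5 1;-1.9 4.9 0 0 0 -5 1;-1.5 5 0 0 0 -5 1;-1 5.1 0 0 0 -5 1;-0.6 5.2 0 0 0 -5 1;-0.1 5.2 0 0 0 -5 1;0.3 5.2 0 0 0 -5 1;0.8 5.2 0 0 0 -5 1;1.2 5.1 0 0 0 -5 1' >/dev/null; python3 g.py .5598 -.0385 .0600 5 10 5 0
```

```text
t 21.35 crank 7.1deg 0.12rad | r 59.89 | Fout -0.0 Ffwd -1.2 | z 0.1167 x-phi 1 q6 1.74
1.5 5 0 0 0 -5 1;2.1 4.8 0 0 0 -5 1;2.5 4.6 0 0 0 -5 1;2.9 4.4 0 0 0 -5 1;3.2 4.1 0 0 0 -5 1;3.6 3.8 0 0 0 -5 1;3.9 3.5 0 0 0 -5 1;4.2 3.1 0 0 0 -5 1;4.5 2.8 0 0 0 -5 1;4.7 2.3 0 0 0 -5 1
```

```bash
python3 -m inch '1.6 5 0 0 0 -4.5 1;2.1 4.8 0 0 0 -4.5 1;2.5 4.6 0 0 0 -4.5 1;2.9 4.4 0 0 0 -4.5 1;3.2 4.1 0 0 0 -4.5 1;3.6 3.8 0 0 0 -4.5 1;3.9 3.5 0 0 0 -4.5 1;4.2 3.1 0 0 0 -4.5 1;4.5 2.8 0 0 0 -4.5 1;4.7 2.3 0 0 0 -4.5 1' >/dev/null; python3 g.py .5598 -.0385 .0600 5 5 2 0
```

```text
t 22.35 crank 57.3deg 1.00rad | r 59.89 | Fout -0.2 Ffwd -2.1 | z 0.1167 x-phi 6 q6 2.60
4.8 2 0 0 0 -2 1;5 1.5 0 0 0 -2 1;5.2 1 0 0 0 -2 1;5.2 0.6 0 0 0 -2 1;5.2 0.2 0 0 0 -2 1
```

```bash
python3 -m inch '4.9 2 0 0 0 -2 1;5 1.5 0 0 0 -2 1;5.1 1.1 0 0 0 -2 1;5.2 0.6 0 0 0 -2 1;5.2 0.2 0 0 0 -2 1;0 0 0 0 0 0 -0.3;0 0 0 0 0 0 -0.3;0 0 0 0 0 0 -0.3;0 0 0 0 0 8.5 -0.3;0 0 0 0 0 8.5 -0.3' >/dev/null; R='';python3 -m inch '0 0 0 0 0 8.5 -0.3;0 0 0 0 0 8.5 -0.3;0 0 0 0 0 8.5 -0.3;0 0 0 0 0 8.5 -0.3;0 0 0 0 0 8.5 -0.3;0 0 0 0 0 8.5 -0.3;0 0 0 0 0 8.5 -0.3;0 0 0 0 0 8.5 -0.3;0 0 0 0 0 8.5 -0.3;0 0 0 0 0 8.5 -0.3'; python3 -m inch '0 0 0 0 0 8.5 -0.3;0 0 0 0 0 8.5 -0.3;0 0 0 0 0 8.5 -0.3;0 0 0 0 0 8.5 -0.3;0 0 0 0 0 8.5 -0.3;0 0 0 0 0 8.5 -0.3;0 0 0 0 0 8.5 -0.3;0 0 0 0 0 8.5 -0.3;0 0 0 0 0 8.5 -0.3;0 0 0 0 0 8.5 -0.3';  python3 -m inch '0 0 0 0 0 8.5 -0.3;0 0 0 0 0 8.5 -0.3;0 0 0 0 0 8.5 -0.3;0 0 0 0 0 8.5 -0.3;0 0 0 0 0 8.5 -0.3;0 0 0 0 0 8.5 -0.3;0 0 0 0 0 8.5 -0.3;0 0 0 0 0 8.5 -0.3;0 0 0 0 0 8.5 -0.3;0 0 0 0 0 8.5 -0.3'; python3 -m inch '0 0 0 0 0 8.5 -0.3;0 0 0 0 0 8.5 -0.3;0 0 0 0 0 0 1;0 0 0 0 0 0 1;0 0 0 0 0 0 1;0 0 0 0 0 0 1;0 0 0 0 0 0 1;0 0 0 0 0 0 1;0 0 0 0 0 0 1;0 0 0 0 0 0 1' 10; python3 g.py .5598 -.0385 .0600 5 8 1 0
```

```text
time_s: 24.35
tcp_pos: [0.5606, 0.0216, 0.1167]
eef_rot: [-3.015, -0.883, -0.0]
wrist_force: [-0.4, -0.1, -0.1]
gripper_width: 0.06
grasp_force: 0.0
time_s: 25.35
tcp_pos: [0.5606, 0.0216, 0.1167]
eef_rot: [1.626, 2.688, 0.0]
wrist_force: [0.1, 0.3, 0.4]
gripper_width: 0.0606
grasp_force: 0.0
time_s: 26.35
tcp_pos: [0.5606, 0.0216, 0.1167]
eef_rot: [-0.617, 3.08, 0.0]
wrist_force: [0.6, -0.9, -1.1]
gripper_width: 0.0604
grasp_force: 0.0
time_s: 27.35
tcp_pos: [0.5608, 0.0215, 0.1167]
eef_rot: [1.055, -2.959, 0.0]
wrist_force: [0.4, -2.2, 0.9]
gripper_width: 0.0258
grasp_force: 10.0
t 27.35 crank 82.2deg 1.44rad | r 60.00 | Fout -2.1 Ffwd 0.5 | z 0.1167 x-phi -50 q6 -2.26
5.2 -0.3 0 0 0 -1 1;5.2 -0.8 0 0 0 -1 1;5.1 -1.2 0 0 0 -1 1;5 -1.6 0 0 0 -1 1;4.8 -2.1 0 0 0 -1 1;4.6 -2.5 0 0 0 -1 1;4.3 -2.9 0 0 0 -1 1;4.1 -3.3 0 0 0 -1 1
```

```bash
python3 -m inch '5.2 -0.3 0 0 0 0 1;5.2 -0.8 0 0 0 0 1;5.1 -1.2 0 0 0 0 1;5 -1.6 0 0 0 0 1;4.8 -2.1 0 0 0 0 1;4.6 -2.5 0 0 0 0 1;4.4 -2.9 0 0 0 -1 1;4.1 -3.3 0 0 0 -1 1' >/dev/null; python3 g.py .5598 -.0385 .0600 5 10 4 0
```

```text
t 28.15 crank 122.6deg 2.14rad | r 60.17 | Fout -2.6 Ffwd -2.1 | z 0.1166 x-phi -12 q6 -2.25
3.7 -3.7 0 0 0 -4 1;3.4 -4 0 0 0 -4 1;3.1 -4.2 0 0 0 -4 1;2.7 -4.5 0 0 0 -4 1;2.3 -4.7 0 0 0 -4 1;1.9 -4.9 0 0 0 -4 1;1.5 -5 0 0 0 -4 1;1 -5.1 0 0 0 -4 1;0.6 -5.2 0 0 0 -4 1;0.1 -5.3 0 0 0 -4 1
```

```bash
python3 -m inch '3.7 -3.7 0 0 0 -4 1;3.4 -4 0 0 0 -4 1;3.1 -4.2 0 0 0 -4 1;2.7 -4.5 0 0 0 -4 1;2.3 -4.7 0 0 0 -4 1;1.9 -4.9 0 0 0 -4 1;1.5 -5 0 0 0 -4 1;1 -5.1 0 0 0 -4 1;0.6 -5.2 0 0 0 -4 1;0.1 -5.3 0 0 0 -4 1' 25 >/dev/null; python3 g.py .5598 -.0385 .0600 3 10 3 0
```

```text
t 29.15 crank 172.4deg 3.01rad | r 60.14 | Fout -1.3 Ffwd -1.3 | z 0.1167 x-phi -2 q6 -1.62
-0.3 -3.1 0 0 0 -3 1;-0.3 -3.2 0 0 0 -3 1;-0.5 -3.1 0 0 0 -3 1;-0.6 -3 0 0 0 -3 1;-0.8 -3.1 0 0 0 -3 1;-0.9 -3 0 0 0 -3 1;-1.1 -2.9 0 0 0 -3 1;-1.3 -2.9 0 0 0 -3 1;-1.4 -2.8 0 0 0 -3 1;-1.6 -2.7 0 0 0 -3 1
```

```bash
python3 -m inch '-0.2 -3.1 0 0 0 -3 1;-0.3 -3.1 0 0 0 -3 1;-0.5 -3.1 0 0 0 -3 1;-0.6 -3.1 0 0 0 -3 1;-0.8 -3 0 0 0 -3 1;-0.9 -3 0 0 0 -3 1;-1.1 -2.9 0 0 0 -3 1;-1.3 -2.9 0 0 0 -3 1;-1.4 -2.8 0 0 0 -3 1;-1.6 -2.7 0 0 0 -3 1' >/dev/null; python3 g.py .5598 -.0385 .0600 2.5 10 2.5 2.2
```

```text
t 30.15 crank 198.4deg 3.46rad | r 59.74 | Fout 2.7 Ffwd -33.7 | z 0.1170 x-phi -6 q6 -1.15
-1.1 -2.4 0 0 0 -2.5 1;-1.4 -2.2 0 0 0 -2.5 1;-1.6 -2.1 0 0 0 -2.5 1;-1.6 -2.1 0 0 0 -2.5 1;-1.7 -2 0 0 0 -2.5 1;-1.8 -1.9 0 0 0 -2.5 1;-1.8 -1.8 0 0 0 -2.5 1;-2 -1.7 0 0 0 -2.5 1;-2 -1.7 0 0 0 -2.5 1;-2.1 -1.6 0 0 0 -2.5 1
```

```bash
python3 -m inch '0 0 0 0 0 0 1;-1.4 -2.2 0 0 0 -2 1;-1.5 -2.1 0 0 0 -2 1;-1.6 -2.1 0 0 0 -2 1;-1.7 -2 0 0 0 -2.5 1;-1.8 -1.9 0 0 0 -2.5 1;-1.9 -1.8 0 0 0 -2.5 1;-1.9 -1.8 0 0 0 -2.5 1;-2 -1.7 0 0 0 -2.5 1' >/dev/null; python3 g.py .5598 -.0385 .0600 2.5 10 2.5 1.5
```

```text
t 31.05 crank 220.1deg 3.84rad | r 59.78 | Fout 1.6 Ffwd -21.9 | z 0.1170 x-phi -3 q6 -0.86
-1.9 -1.8 0 0 0 -2.5 1;-2.1 -1.5 0 0 0 -2.5 1;-2.2 -1.5 0 0 0 -2.5 1;-2.3 -1.3 0 0 0 -2.5 1;-2.3 -1.3 0 0 0 -2.5 1;-2.3 -1.1 0 0 0 -2.5 1;-2.4 -1.1 0 0 0 -2.5 1;-2.5 -0.9 0 0 0 -2.5 1;-2.4 -0.8 0 0 0 -2.5 1;-2.6 -0.8 0 0 0 -2.5 1
```

```bash
python3 -m inch '-2.1 -1.6 0 0 0 -2.5 1;-2.1 -1.5 0 0 0 -2.5 1;-2.2 -1.4 0 0 0 -2.5 1;-2.3 -1.3 0 0 0 -2.5 1;-2.3 -1.2 0 0 0 -2.5 1;-2.4 -1.1 0 0 0 -2.5 1;-2.4 -1 0 0 0 -2.5 1;-2.5 -0.9 0 0 0 -2.5 1;-2.5 -0.8 0 0 0 -2.5 1;-2.5 -0.7 0 0 0 -2.5 1' >/dev/null; python3 g.py .5598 -.0385 .0600 3 10 3 0
```

```text
t 32.05 crank 247.4deg 4.32rad | r 60.05 | Fout 2.1 Ffwd -1.1 | z 0.1169 x-phi -0 q6 -0.45
-3.1 -0.6 0 0 0 -3 1;-3.1 -0.5 0 0 0 -3 1;-3.1 -0.4 0 0 0 -3 1;-3.1 -0.2 0 0 0 -3 1;-3.2 -0 0 0 0 -3 1;-3.1 0.1 0 0 0 -3 1;-3.1 0.3 0 0 0 -3 1;-3.1 0.5 0 0 0 -3 1;-3.1 0.6 0 0 0 -3 1;-3.1 0.8 0 0 0 -3 1
```

```bash
python3 -m inch '-3.1 -0.6 0 0 0 -3 1;-3.1 -0.5 0 0 0 -3 1;-3.1 -0.4 0 0 0 -3 1;-3.1 -0.2 0 0 0 -3 1;-3.1 0 0 0 0 -3 1;-3.1 0.1 0 0 0 -3 1;-3.1 0.3 0 0 0 -3 1;-3.1 0.5 0 0 0 -3 1;-3.1 0.6 0 0 0 -3 1;-3.1 0.8 0 0 0 -3 1' >/dev/null; python3 g.py .5598 -.0385 .0600 4.5 10 4.5 0
```

```text
t 33.05 crank 277.4deg 4.84rad | r 60.05 | Fout 1.8 Ffwd -2.6 | z 0.1168 x-phi -0 q6 0.07
-4.5 1.5 0 0 0 -4.5 1;-4.3 1.9 0 0 0 -4.5 1;-4.2 2.1 0 0 0 -4.5 1;-4 2.5 0 0 0 -4.5 1;-3.8 2.8 0 0 0 -4.5 1;-3.5 3.1 0 0 0 -4.5 1;-3.4 3.3 0 0 0 -4.5 1;-3 3.6 0 0 0 -4.5 1;-2.7 3.9 0 0 0 -4.5 1;-2.5 4 0 0 0 -4.5 1
```

```bash
python3 -m inch '-4.5 1.5 0 0 0 -4.5 1;-4.3 1.9 0 0 0 -4.5 1;-4.2 2.1 0 0 0 -4.5 1;-4 2.5 0 0 0 -4.5 1;-3.8 2.8 0 0 0 -4.5 1;-3.5 3.1 0 0 0 -4.5 1;-3.4 3.3 0 0 0 -4.5 1;-3 3.6 0 0 0 -4.5 1;-2.7 3.9 0 0 0 -4.5 1;-2.4 4 0 0 0 -4.5 1' 10 >/dev/null; python3 g.py .5598 -.0385 .0600 4.2 9 4.2 0
```

```text
t 34.05 crank 322.6deg 5.63rad | r 59.91 | Fout -0.8 Ffwd -1.9 | z 0.1167 x-phi -0 q6 0.89
-2 3.9 0 0 0 -4.2 1;-1.7 4.1 0 0 0 -4.2 1;-1.4 4.1 0 0 0 -4.2 1;-1.1 4.3 0 0 0 -4.2 1;-0.7 4.3 0 0 0 -4.2 1;-0.4 4.4 0 0 0 -4.2 1;-0.1 4.4 0 0 0 -4.2 1;0.2 4.4 0 0 0 -4.2 1;0.5 4.4 0 0 0 -4.2 1
```

```bash
python3 -m inch '-2 3.9 0 0 0 -4.2 1;-1.7 4.1 0 0 0 -4.2 1;-1.4 4.1 0 0 0 -4.2 1;-1.1 4.3 0 0 0 -4.2 1;-0.7 4.3 0 0 0 -4.2 1;-0.4 4.4 0 0 0 -4.2 1;-0.1 4.4 0 0 0 -4.2 1;0.2 4.4 0 0 0 -4.2 1;0.4 4 0 0 0 -3.7 1;0 0 0 0 0 0 1' >/dev/null; python3 g.py .5598 -.0385 .0600 4.2 1; python3 -m inch '0 0 0 0 0 0 -0.3;0 0 0 0 0 0 -0.3;0 0 0 0 0 0 -0.3;0 0 0 0 0 0 -0.3;0 0 30 0 0 0 -0.3;0 0 40 0 0 0 -0.3;0 0 40 0 0 0 -0.3;0 -40 20 0 0 0 -0.3;0 -40 0 0 0 0 -0.3;0 -40 0 0 0 0 -0.3'; python3 -m inch '0 -50 0 0 0 0 -0.3;0 -50 0 0 0 0 -0.3;0 -50 0 0 0 0 -0.3;0 -50 0 0 0 0 -0.3;0 0 0 0 0 0 -0.3;0 0 0 0 0 0 -0.3'
python3 - <<'E'
from h import *
a=grab("top","pics/t4.png");b=grab("scene","pics/s4.png")
cv2.imwrite("pics/m4.png",np.vstack([cv2.resize(cv2.imread("pics/t4.png")[100:240,220:430],(450,300),interpolation=2),cv2.resize(cv2.imread("pics/s4.png")[140:340,190:490],(450,300),interpolation=2)]))
E
```

```text
t 35.05 crank 0.4deg 0.01rad | r 59.99 | Fout -2.4 Ffwd 1.2 | z 0.1167 x-phi 0 q6 1.61
0.8 4.3 0 0 0 -4.2 1
time_s: 36.05
tcp_pos: [0.5001, -0.1506, 0.2477]
eef_rot: [3.133, -0.232, 0.003]
wrist_force: [0.1, -0.0, 0.6]
gripper_width: 0.0605
grasp_force: 0.0
time_s: 36.65
tcp_pos: [0.4997, -0.3502, 0.246]
eef_rot: [-3.132, 0.236, 0.001]
wrist_force: [0.5, 0.3, -0.3]
gripper_width: 0.0602
grasp_force: 0.0
```

View pics/m4.png

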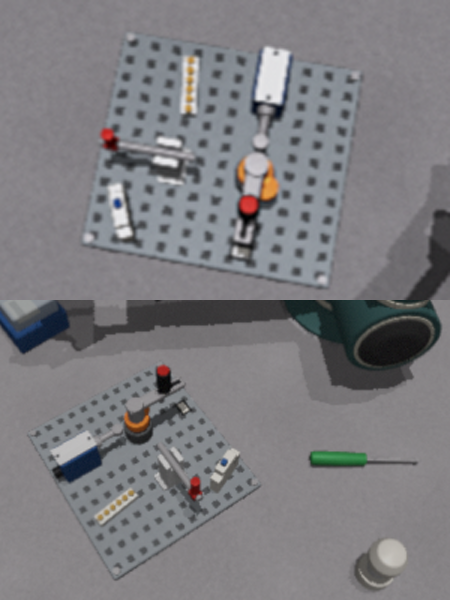

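The crank is parked over the mark, with the knob at (248,205) and the arm pointing to the mark at (240,245). The bolt is drawn, with its handle at (109,139), and the plunger is out. The robot is clear, so I'll hand in.

```bash
python3 -c "from rig import sign_off; print(sign_off())"
```

```text
the job is handed in; nothing more can be done
None
```

The job is handed in: the bolt is drawn about 33 mm, the crank was wound through the switch cam twice and parked over the white mark (within about 1°), and no bystander was touched; no verdict was returned, and the trips are inferred from crank angle, since I had no plunger reading.

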